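# Clamp a rail offcut in the cam clamp

## Task

Lay the aluminium rail offcut flat in the channel of the cam clamp, about centred between its ends, and let go of it. Then turn the crank counter-clockwise, by feel and without forcing it, until the jaw presses the rail at full pressure and the follower's roller rests on the flat dwell of the cam, neither short of it nor over it, so that the clamp stays shut when you let go of the crank. Leave the other things on the table where they are.

Things in the scene. Friction and masses are not known exactly. Their poses are not given: they have to be found in the camera images.
- cam_clamp: Cam clamp: grey steel base plate 120 (x) x 250 (y) x 10 mm, screwed down; place and yaw differ each run. Origin: centre of its underside, z up. The jaw closes along its +y. Along y: crank axis at -55 mm, roller and follower, jaw, channel, fixed fence with its face at +75 mm. Fence, guides and jaw stay under z = 26 mm; fence and jaw stand only 10 mm above the plate.
- channel (a point): Point on the plate (clamp x = 0, y = 65, z = 10 mm) under the rail's centre when the rail is pushed against the fence; axes as the clamp's. The rail lies along x here. The open channel is 28 mm wide, so the rail's centre may lie 0 to 8 mm short of this point in y (4 mm is the middle); the jaw then pushes it home.
- rail_offcut: Offcut of slotted aluminium profile, a square bar 20 (x) x 115 (y, its length) x 20 mm, about 0.1 kg; origin at the centre of its underside. Starts flat on the table beside the clamp. In the channel its top is 30 mm above the table and its upper 10 mm stand clear of fence and jaw for the fingers.
- cam_axis (a point): Point on the crank's upright axis, 10 mm above the table. The steel cam plate (base radius 18, dwell radius 30 mm, dwell marked by a yellow band on its rim) turns with the crank below its arm. It is set on the shaft at an angle to the crank that differs each run by up to 0.5 rad and is not measured: the dwell must be felt for.
- handle_grip (a point): Middle of the crank's handle, 59 mm above the table and 50 mm from the axis: an upright red cylinder, 18 mm across, from z = 41 to 77 mm. It spins freely on its post, so the fingers need not turn as it goes round. Nothing else on the clamp is higher than 45 mm.
- handle: The same red handle; origin at the centre of its underside (z = 41 mm), its x and y spin with it. Grip it lightly (5 to 12 N): more than 45 N between it and the fingers, both pads added up, counts as forcing the crank.
- crank (a joint): Crank angle, rad: 0 with the arm along -x of the clamp, growing counter-clockwise from above; stops at -0.4 and 3.5. Going up: idle until 0.3 to 1.3; then the rise, about 1 long, 1 to 3 N along the handle's circle while the jaw travels, 4 to 12 N once it presses the rail; then the flat dwell, 0.36 wide, under 1 N, its middle anywhere from 1.5 to 2.5; then a steep fall.
- jaw: Moving jaw, a steel bar 90 (x) x 10 (y) x 10 mm with a rubber face, spring-backed on the follower; origin: centre of its face, at plate height. It stops when it meets the rail, some 0.3 rad before the dwell; its springs then load up to 18 N at the dwell. Let go short of the dwell, the crank springs back; past it, it is driven on and the jaw opens; on it, it stays.
- star_knob: Bystander, not to be moved: black star knob standing on its head, stud up, 38x42x40 mm. Origin at the centre of its underside.
- mug_5: Bystander, not to be moved: white mug, 78x116x101 mm. Origin at the centre of its underside.
- tape_0: Bystander, not to be moved: black roll of tape, 55x53x19 mm. Origin at the centre of its underside.
- block_cell: Bystander, not to be moved: small block battery, 26x51x18 mm. Origin at the centre of its underside.

How it is judged:
By the outcome, as a careful person would: the job done as asked, in the order asked, and still so for the second after the job is handed in, with the robot touching nothing.
It also fails if it takes over 67 s, if anything falls off the work surface, if the arm or the gripper's body presses on something with over 40 N, if the wrist force passes 120 N, or if a joint passes its speed limit or range.

## Robot

A 6-joint arm with a two-finger parallel gripper is mounted at the origin on the work surface; the furniture and walls round the work are solid. World frame = base frame: x ahead of the robot, y to its left, z up, the work surface at z = 0. Lengths are in mm, angles in rad, forces in N, time in s.
With the tool pointing down it reaches from about 350 to 875 mm from the base axis. Payload 4.2 kg.
Tool frame: the origin (TCP) lies midway between the tips of the shut fingers; the grasp point (between the pads) lies 19 mm behind it (arm.tcp_to_grasp is the distance from the TCP to the grasp point, in mm); z points along the fingers, y is the line along which they close (so a half turn about z gives the same grasp; the last joint's range is limited). The gripper opens to 85 mm and grips with 20 to 120 N. Pads are 22 mm wide; open, the fingers measure 114 mm over their backs; the gripper's body (76 mm by 85 mm) begins 54 mm behind the grasp point. The pads swing forward as they close: fully open they stand 13 mm farther back than shut.
Start: joints at [0.259, 0.385, 0.008, 0, -1.194, -0.259], TCP at [624.979, 0.025, 231.312] pointing down, gripper open.
Joint ranges: [-3.14, 3.14], [-1.21, 2.06], [-1.07, 1.41], [-3.16, 2.05], [-2.99, -0.16], [-3.1, 3.1]. Speed limits (rad/s): [2.79, 2.79, 3.14, 3.14, 3.14, 3.14].

## Interface

Orientations are given as a unit quaternion [x, y, z, w].
In Python, from bench import arm gives the robot as it stands.
- The arm moves only by the tool arm_command, never from a script. Its argument "rows" is a list of rows, each a list of 2 entries, a list of its own where there are three numbers: the shift along the tool's x, y, z as a fraction of full scale, then the turn, a rotation vector about the tool's x, y, z as a fraction of full scale. In form: [[[x, y, z], [wx, wy, wz]], ...]. A call has 1 to 5 rows; each row is the pose to reach, as a shift and turn from the pose commanded when the call began, along the tool's axes at that moment, turning the shorter way round; what a row does not reach only later rows make up. Full scale, the value 1, is 0.25 m for a shift and 180 degrees for a turn. A row lasts 1/10 s, in which the tool goes at most 50 mm and 8.59 degrees, less where a joint would pass 70% of its speed; a pose out of reach is approached as far as the arm can. A call with a number of a shift or a turn outside -1 to 1 is refused whole. A call with a gripper value outside its range is refused whole. "grip" is the opening, from 0 (shut) to 1 (fully open), set as the call begins (left out, the last holds). The fingers move at their own pace and stop on an object; the grip force is fixed at half the most. Time passes only in rows, so rows that repeat a pose let the fingers close. It gives the time, the measured TCP pose, the force, the opening and the grip force at its end, in the units of the state.
- arm.read_state(): the state, without advancing time (a new reading comes with each control period).
- arm.get_image(name): name is "scene" or "side" or "wrist"; returns (picture, depth): 384x512x3 uint8, blue, green, red; 384x512 float32, mm along the optical axis (not along the pixel's ray), 0 where there is no reading.
- arm.camera_info(name): a dict with "fx", "fy", "cx", "cy" (pixels), "extrinsics" (4x4, takes a point from camera to world coordinates). Camera axes: x right, y down, z forward; pixel columns grow to the right and rows downward; lengths in mm; the calibration is good to about 2 mm. A picture is of the moment at which its call begins: read the wrist's pose just before it. camera_info takes no time and is no camera call; for the wrist camera it gives the pose at the moment of the call.
- arm.job_done(): hands the job in; it is judged then, once.
Trained networks look in the newest picture that a camera, given by its name, has taken for a name from the list of things; names that differ only in an ending like _2 or _b are one class to them, and where a whole thing is asked for, a point or a joint stands for the part that bears it (a point fixed in the world has none). Each returns a list of dicts, best first, with "score" (0 to 1); they miss things now and then, are a little off and sometimes report something else, mostly with a low value. They report only what shows in the picture. A call takes as long as a camera call.
- arm.spot_in(camera, query): "position" ([column, row] in pixels, amid what is visible of it).
The state is a dict: "clock": time; "joints": joint angles; "joint_vel": joint speeds; "joint_efforts": joint torques, N m; "position": TCP position; "ee_rot": TCP orientation; "contact_force": force on the tool from outside, world axes, zero at the start; "wrist_torque": the same for the moment, N m; "gripper_width": finger opening in mm; "grasp_force": force on a finger pad.
Only numpy, scipy, OpenCV 4.12 (cv2) and the standard library are available. Lean on these libraries where they do the work, as an engineer would, in place of code of your own. Each camera call takes 0.05 s, during which the arm holds its last target. There are 200 camera calls.

## Working session

There is one attempt and no reset: what is moved stays moved. The work goes in short steps, Python scripts to look and compute and a tool call to move; the robot and the scene stay as the last step left them, time stands still between calls to the robot, and variables do not carry over. Pictures are saved under pics/ and viewed, at most 10 in all, crops included, and the job is handed in when it is done.

Besides the shell and the picture viewer there is one more tool, called as name(argument=value, ...) on one line, values as JSON. arm_command: Moves the arm, as the interface text tells. Shift numbers are shares of 0.25 m and turn numbers shares of 180 degrees, none past 1 either way. Its arguments: {"type":"object","properties":{"rows":{"type":"array","items":{"type":"array"}},"grip":{"type":"number"}},"required":["rows"]}

```bash
ls; mkdir -p pics
python3 - <<'E'
from bench import arm
import cv2,numpy as np
s=arm.read_state();print(s)
a,d=arm.get_image("scene");b,d2=arm.get_image("side")
np.savez('first.npz',a=a,d=d,b=b,d2=d2)
cv2.imwrite('pics/a.png',cv2.resize(a,(800,600)));cv2.imwrite('pics/b.png',cv2.resize(b,(800,600)))
for c in("scene","side","wrist"):print(c,arm.camera_info(c))
E
```

```text
pics
{'clock': 0.0, 'joints': array([ 2.58602390e-01,  3.85539316e-01,  6.60131285e-03, -4.95208518e-04,
       -1.19399499e+00, -2.58617628e-01]), 'joint_vel': array([ 0.00015597,  0.00067984,  0.00086039, -0.00098837, -0.00071418,
       -0.00187988]), 'joint_efforts': array([-9.55001960e-04, -3.92286408e+01,  1.88399577e+01,  4.18616563e+00,
       -4.72148502e-03,  8.27910434e-07]), 'position': array([6.24405283e+02, 1.66069771e-02, 2.30222961e+02]), 'ee_rot': array([-0.70703637,  0.70717634,  0.00073605, -0.00080779]), 'contact_force': array([ 0.16484411, -1.33829235, -0.83636684]), 'wrist_torque': array([-0.01905129, -0.05608449, -0.01585478]), 'grasp_force': 0.0, 'gripper_width': 85.24148895553142}
scene {'fx': 482.76546451978106, 'fy': 482.76546451978106, 'cx': 261.18837293702967, 'cy': 186.86114943330338, 'extrinsics': array([[ 8.59893317e-01, -3.27475133e-01,  3.91591012e-01,
        -7.43462170e+00],
       [-5.10432037e-01, -5.61397287e-01,  6.51377174e-01,
        -8.14750162e+02],
       [ 6.52830487e-03, -7.59995476e-01, -6.49895574e-01,
         8.57569221e+02],
     
[... 308 characters left out ...]
e-01, -5.34318255e-01,  8.34443931e-01,
        -1.14765140e+03],
       [ 2.30055298e-02, -8.43608156e-01, -5.36466239e-01,
         7.62626645e+02],
       [ 0.00000000e+00,  0.00000000e+00,  0.00000000e+00,
         1.00000000e+00]])}
wrist {'fx': 293.2593594332141, 'fy': 293.2593594332141, 'cx': 258.4481849664022, 'cy': 187.3807348194911, 'extrinsics': array([[-9.99999136e-01,  5.71789241e-05, -1.31292228e-03,
         6.24004433e+02],
       [-3.19522072e-04,  9.58494700e-01,  2.85110167e-01,
        -7.15675499e+01],
       [ 1.27473134e-03,  2.85110340e-01, -9.58493854e-01,
         3.73605275e+02],
       [ 0.00000000e+00,  0.00000000e+00,  0.00000000e+00,
         1.00000000e+00]])}
```

View pics/a.png

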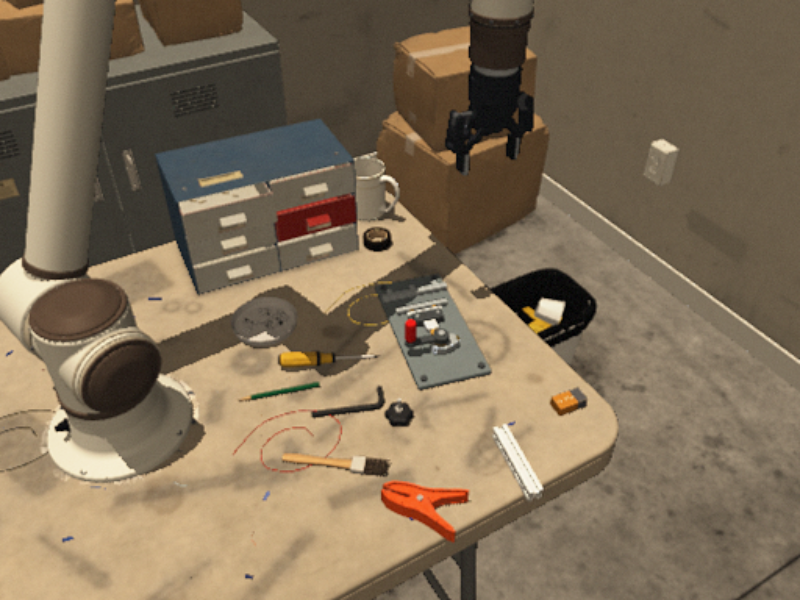

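View pics/b.png

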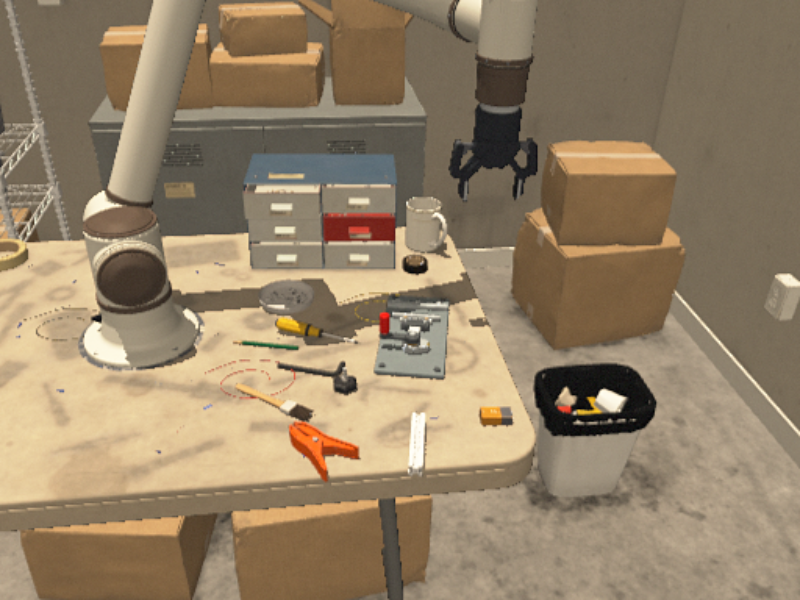

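The pictures show the clamp (scene a ≈ (378–491, 278–386)), red handle at (410,330) and rail from (500,427) to (535,495). I'll localise them with the depth data.

```bash
cat > h.py <<'E'
from bench import arm
import numpy as np, cv2
def cloud(d,ci):
    v,u=np.mgrid[:d.shape[0],:d.shape[1]]
    P=np.stack([(u-ci["cx"])/ci["fx"]*d,(v-ci["cy"])/ci["fy"]*d,d],-1)
    E=ci["extrinsics"]; return P@E[:3,:3].T+E[:3,3]
def rect(pts):
    (c,wh,a)=cv2.minAreaRect(pts[:,:2].astype(np.float32)); return np.round(c,1),np.round(wh,1),round(a,1)
E
python3 - <<'E'
from h import *
f=np.load('first.npz')
for n,im,d in(("scene",f['a'],f['d']),("side",f['b'],f['d2'])):
    P=cloud(d,arm.camera_info(n)); ok=d>0
    z=P[...,2]
    # table level
    print(n,"spots",[(q,[ (np.round(s['position']).tolist(),round(s['score'],2)) for s in arm.spot_in(n,q)[:2]]) for q in("rail_offcut","cam_clamp","handle","star_knob")])
    hsv=cv2.cvtColor(im,cv2.COLOR_BGR2HSV)
    def comp(mask,name):
        k,l,st,c=cv2.connectedComponentsWithStats(mask.astype(np.uint8))
        for i in range(1,k):
            if st[i,4]>60:
                p=P[l==i]; print(name,st[i].tolist(),rect(p),"z",np.round(np.percentile(p[:,2],[5,50,95]),1))
    reg=ok&(P[...,0]>300)&(P[...,0]<900)&(P[...,1]>-500)&(P[...,1]<200)
    comp(reg&(z>5)&(z<40),"mid")
    comp(reg&(z>12)&(z<24)&(hsv[...,1]<60)&(hsv[...,2]>110),"rail")
    comp(reg&(z>4)&(z<13)&(hsv[...,1]<70),"plate")
    red=reg&(z>35)&(z<90)&(hsv[...,1]>150)&((hsv[...,0]<8)|(hsv[...,0]>172)); p=P[red]; print("red",len(p),rect(p) if len(p)>3 else 0, np.round(np.median(p,0),1), p[:,2].max() if len(p) else 0)
E
```

```text
scene spots [('rail_offcut', [([329.0, 300.0], 0.71), ([235.0, 120.0], 0.44)]), ('cam_clamp', [([276.0, 209.0], 0.84)]), ('handle', [([264.0, 213.0], 0.65)]), ('star_knob', [([253.0, 265.0], 0.71)])]
mid [233, 147, 18, 13, 119] (array([530.6, 183.1]), array([51.9, 33.6]), 0.4) z [ 6.5 17.1 21.3]
mid [189, 150, 41, 20, 321] (array([428.6, 190.3]), array([ 18.8, 125.7]), 89.8) z [ 8.9 25.1 38.9]
mid [240, 175, 75, 74, 3046] (array([493.8, -51.6]), array([259. , 124.7]), 76.8) z [ 7.9 11.7 26.4]
mid [177, 190, 14, 16, 76] (array([307.9,  97.9]), array([13.8, 69.5]), 1.7) z [ 5.7 12.3 18.5]
mid [203, 224, 33, 9, 106] (array([333.5, -50.3]), array([19.8, 77.6]), 65.3) z [ 6.4 13.1 20.8]
mid [225, 246, 21, 17, 99] (array([ 334. , -148.4]), array([64.7, 28.4]), 18.2) z [ 5.3  8.3 11.5]
mid [353, 248, 23, 18, 256] (array([ 582.6, -298.8]), array([30.1, 51.3]), 82.1) z [ 6.7 17.2 20.3]
mid [246, 256, 19, 16, 215] (array([ 352., -192.]), array([40.1, 38.1]), 27.3) z [ 7.3 15.2 27.1]
mid [315, 272, 33, 47, 558] (array([ 448.8, -346.7]), array([116.6,  23.7]), 78.7) z [ 6.6 18.5 22.3]
mid [263, 
[... 1846 characters left out ...]
l [251, 199, 31, 9, 129] (array([498.1, -25.2]), array([55.3, 88.2]), 76.5) z [13.5 18.8 23.5]
rail [257, 216, 17, 10, 73] (array([ 488.7, -115. ]), array([56.2, 30.6]), 23.1) z [13.4 20.7 23.7]
rail [261, 264, 11, 37, 307] (array([ 448.2, -349.9]), array([116.2,  20. ]), 78.7) z [13.8 18.6 21.9]
plate [210, 169, 43, 3, 80] (array([417.6, 193.7]), array([ 11.3, 138. ]), 87.3) z [ 4.6  8.1 12. ]
plate [254, 189, 34, 6, 102] (array([524.8,  50.8]), array([ 25.6, 101.5]), 77.2) z [ 7.   9.8 11.7]
plate [239, 195, 48, 47, 1283] (array([485.3, -78. ]), array([213.4, 119.5]), 76.8) z [ 6.3  9.4 11.9]
red 236 (array([389.8,  54. ]), array([309.1, 142.7]), 80.4) [430.1 190.8  75.5] 89.97375905909075
```

Run:
```python
from h import *
ci=arm.camera_info("wrist")
a,d=arm.get_image("wrist"); np.savez('w0.npz',a=a,d=d,E=ci["extrinsics"])
P=cloud(d,ci); z=P[...,2]
# metric top view in clamp guess frame
c=np.array([492,-53]);t=np.deg2rad(-13.2);R=np.array([[np.cos(t),-np.sin(t)],[np.sin(t),np.cos(t)]])
S=3
yy,xx=np.mgrid[-160:160:1/S,-100:100:1/S]
H=10
W=np.stack([xx,-yy],-1)@R.T+c
E=ci["extrinsics"];Q=(np.concatenate([W,np.full(W.shape[:2]+(1,),H)],-1)-E[:3,3])@E[:3,:3]
m=(Q[...,:2]/Q[...,2:]*ci["fx"]+[ci["cx"],ci["cy"]]).astype(np.float32)
top=cv2.remap(a,m,None,cv2.INTER_LINEAR)
cv2.imwrite('pics/w0.png',cv2.resize(np.hstack([cv2.resize(a,(512,384)) ]),(800,600)))
cv2.imwrite('pics/top0.png',cv2.resize(top,(375,600)))
ok=(d>0)&(np.linalg.norm(P[...,:2]-c,axis=-1)<170)
k,l,st,_=cv2.connectedComponentsWithStats((ok&(z>5)&(z<45)).astype(np.uint8))
i=1+np.argmax(st[1:,4]);print(rect(P[l==i]),np.percentile(z[l==i],[5,50]))
k,l,st,_=cv2.connectedComponentsWithStats((ok&(z>5)&(z<14)).astype(np.uint8))
i=1+np.argmax(st[1:,4]);print(rect(P[l==i]))
hsv=cv2.cvtColor(a,cv2.COLOR_BGR2HSV)
r=ok&(z>70)&(z<84)&(hsv[...,1]>120)&((hsv[...,0]<10)|(hsv[...,0]>170));p=P[r];print("top of handle",len(p),p.mean(0),rect(p),((p.mean(0)[:2]-c)@R).round(1))
```

```text
(array([489.9, -54. ]), array([250.8, 120.6]), 76.8) [ 9.29423795 10.93954162]
(array([489.9, -54. ]), array([250.8, 120.6]), 76.8)
top of handle 329 [431.55978372 -94.36950191  76.25744569] (array([430.4, -94.5]), array([16.4, 16.2]), 35.9) [-49.4 -54.1]
```

View pics/w0.png

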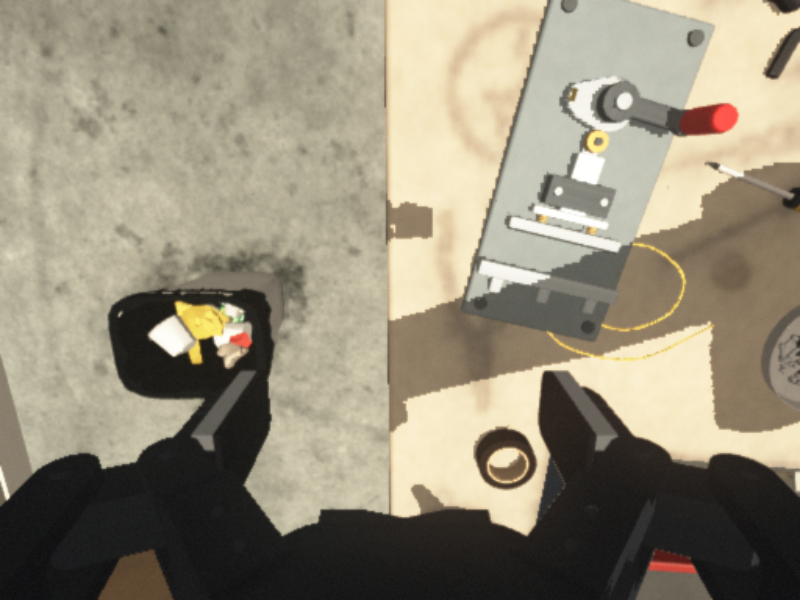

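View pics/top0.png

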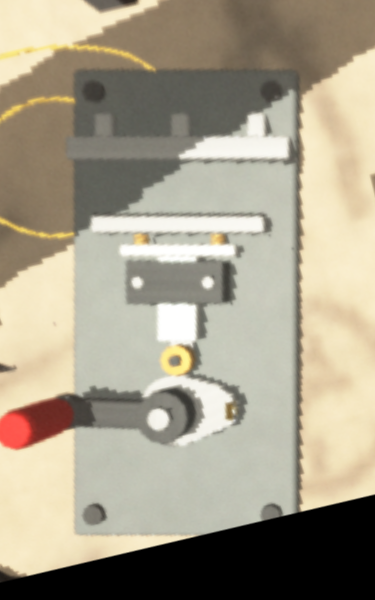

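The wrist view shows the clamp at (470–715, 0–340), with the crank pointing at clamp −x (handle 720,120), the cam's dwell mark at (573,93) and the channel at (560,255) empty. Next I'll move over the rail.

arm_command(rows=[[[0.8,0.405,0],[0,0,0]],[[0.8,0.405,0],[0,0,0]],[[0.8,0.405,0],[0,0,0]],[[0.8,0.405,0],[0,0,0]],[[0.8,0.405,0],[0,0,0]]])

```text
clock: 1.05
position: [521.7, -202.6, 231.7]
ee_rot: [-0.706, 0.708, -0.0, -0.0]
contact_force: [0.6, 0.1, 0.3]
gripper_width: 85.1
grasp_force: 0.0
```

arm_command(rows=[[[0.59,0.3,0.32],[0,0,0.064]],[[0.59,0.3,0.32],[0,0,0.064]],[[0.59,0.3,0.32],[0,0,0.064]],[[0.59,0.3,0.32],[0,0,0.064]],[[0.59,0.3,0.32],[0,0,0.064]]])

```text
clock: 1.55
position: [445.5, -349.4, 148.7]
ee_rot: [-0.631, 0.776, 0.002, -0.001]
contact_force: [-0.2, 0.2, 0.2]
gripper_width: 85.3
grasp_force: 0.0
```

Run:
```python
from h import *
ci=arm.camera_info("wrist")
a,d=arm.get_image("wrist"); cv2.imwrite('pics/w1.png',a)
s=arm.read_state();print(s['clock'],s['position'],s['ee_rot'],s['contact_force'])
P=cloud(d,ci); z=P[...,2]
for lo in (12,15):
  ok=(d>0)&(np.linalg.norm(P[...,:2]-[448,-348],axis=-1)<75)&(z>lo)&(z<26)
  k,l,st,_=cv2.connectedComponentsWithStats(ok.astype(np.uint8))
  i=1+np.argmax(st[1:,4]);print(st[i],rect(P[l==i]),np.percentile(z[l==i],[5,50,95]))
```

```text
1.6 [ 447.14143316 -348.69022977  150.10694217] [-6.31250826e-01  7.75577643e-01  1.14748075e-03 -6.30115094e-04] [ 0.56321381 -0.32709823  1.18244811]
[ 244  120   22  117 2419] (array([ 448.1, -346.6]), array([115.4,  19.7]), 78.6) [15.33616091 20.27137469 21.69323998]
[ 244  120   22  117 2361] (array([ 448.1, -346.6]), array([115.4,  19.7]), 78.6) [15.51932506 20.30382471 21.69513127]
```

arm_command(rows=[[[-0.008,0,0.3],[0,0,0]],[[-0.008,0,0.45],[0,0,0]],[[-0.008,0,0.557],[0,0,0]],[[-0.008,0,0.557],[0,0,0]],[[-0.008,0,0.557],[0,0,0]]])

```text
clock: 2.1
position: [450.6, -345.4, 13.1]
ee_rot: [-0.633, 0.774, -0.001, -0.0]
contact_force: [0.2, -0.9, 0.6]
gripper_width: 85.6
grasp_force: 0.0
```

arm_command(rows=[[[0,0,0],[0,0,0]],[[0,0,0],[0,0,0]],[[0,0,0],[0,0,0]],[[0,0,0],[0,0,0]],[[0,0,0],[0,0,0]]], grip=0)

```text
clock: 2.6
position: [449.6, -345.8, 13.2]
ee_rot: [-0.633, 0.774, -0.001, 0.0]
contact_force: [-0.8, 1.6, 3.4]
gripper_width: 18.0
grasp_force: 59.2
```

arm_command(rows=[[[0,0,0],[0,0,0]],[[0,0,0],[0,0,0]],[[0,0,0],[0,0,0]],[[0,0,0],[0,0,0]]])

```text
clock: 3.0
position: [449.5, -345.8, 13.2]
ee_rot: [-0.633, 0.774, -0.001, 0.0]
contact_force: [-2.0, 1.2, 6.0]
gripper_width: 17.8
grasp_force: 59.5
```

arm_command(rows=[[[0,0,-0.2],[0,0,0]],[[0,0,-0.4],[0,0,0]],[[0,0,-0.6],[0,0,0]],[[0,0,-0.6],[0,0,0]]])

```text
clock: 3.4
position: [453.1, -347.9, 170.1]
ee_rot: [-0.633, 0.774, -0.008, 0.003]
contact_force: [0.9, -0.7, -0.8]
gripper_width: 18.1
grasp_force: 59.2
```

arm_command(rows=[[[-0.8,0.04,0],[0,0,0.2]],[[-0.8,0.04,0],[0,0,0.2]],[[-0.8,0.04,0],[0,0,0.2]],[[-0.8,0.04,0],[0,0,0.2]],[[-0.8,0.04,0],[0,0,0.2]]])

```text
clock: 3.9
position: [478.8, -144.9, 161.4]
ee_rot: [-0.361, 0.933, 0.0, -0.0]
contact_force: [0.6, -0.4, -1.5]
gripper_width: 17.7
grasp_force: 59.2
```

```bash
cat >> h.py <<'E'
from scipy.spatial.transform import Rotation as Rt
import json
T0=(np.array([624.979,.025,231.312]),Rt.from_quat([-.70710678,.70710678,0,0]))
def cmd():
    p,r=T0
    for sh,tn in json.load(open('log.json')):
        p=p+r.apply(np.array(sh)*250); r=r*Rt.from_rotvec(np.array(tn)*np.pi)
    return p,r
def yaw(r): y=r.apply([0,1,0]); return np.degrees(np.arctan2(y[1],y[0]))%360
def go(x,y,z,yw,add=()):
    L=json.load(open('log.json'));L+=list(add);json.dump(L,open('log.json','w'))
    p,r=cmd(); sh=r.inv().apply(np.array([x,y,z])-p)/250
    t=(yaw(r)-yw+180)%360-180
    print("cmd",p.round(1),round(yaw(r),1),"-> shift",sh.round(3),"turn",round(t/180,4))
E
cat > log.json <<'E'
[[[0.8,0.405,0],[0,0,0]],[[0.59,0.3,0.32],[0,0,0.064]],[[-0.008,0,0.557],[0,0,0]],[[0,0,-0.6],[0,0,0]],[[-0.8,0.04,0],[0,0,0.2]]]
E
python3 - <<'E'
from h import *
go(503.9,5.4,120,76.8)
s=arm.read_state();print(s['position'],s['joints'],yaw(Rt.from_quat(s['ee_rot'])),s['gripper_width'],s['contact_force'])
E
```

```text
cmd [ 479.3 -147.5  162.1] 132.5 -> shift [-0.486  0.385  0.168] turn 0.3093
[ 478.84192997 -144.94839869  161.44014327] [ 3.07354498e-02  2.40830044e-01 -3.93419308e-01 -8.53895158e-04
 -9.37414801e-01 -8.62277035e-01] 132.32719577466636 17.675308044918136 [ 0.56254993 -0.42299849 -1.4885335 ]
```

arm_command(rows=[[[-0.486,0.385,0],[0,0,0.2]],[[-0.486,0.385,0],[0,0,0.2]],[[-0.486,0.385,0],[0,0,0.2]],[[-0.486,0.385,0],[0,0,0.2]],[[-0.486,0.385,0],[0,0,0.2]]])

```text
clock: 4.4
position: [504.0, 8.2, 161.4]
ee_rot: [-0.056, 0.998, 0.0, -0.0]
contact_force: [-0.0, -0.3, -0.9]
gripper_width: 18.0
grasp_force: 59.2
```

arm_command(rows=[[[0,0,0.168],[0,0,0.109]],[[0,0,0.168],[0,0,0.109]],[[0,0,0.168],[0,0,0.109]],[[0,0,0.168],[0,0,0.109]],[[0,0,0.168],[0,0,0.109]]])

```text
clock: 4.9
position: [503.6, 5.4, 119.7]
ee_rot: [0.114, 0.993, -0.0, -0.0]
contact_force: [-0.6, 0.2, -0.6]
gripper_width: 17.9
grasp_force: 59.2
```

Run:
```python
from h import *
ci=arm.camera_info("wrist")
a,d=arm.get_image("wrist"); cv2.imwrite('pics/w2.png',cv2.resize(a,(800,600)))
go(503.9,5.4,60,76.8,[[[-0.486,0.385,0],[0,0,.2]],[[0,0,.168],[0,0,.109]]])
s=arm.read_state();print(s['clock'],s['position'],yaw(Rt.from_quat(s['ee_rot'])),s['gripper_width'],s['contact_force'])
np.savez('w2.npz',a=a,d=d,E=ci["extrinsics"])
P=cloud(d,ci); z=P[...,2]
c=np.array([490,-54.]);t=np.deg2rad(-13.2);R=np.array([[np.cos(t),-np.sin(t)],[np.sin(t),np.cos(t)]])
C=(P[...,:2]-c)@R
ok=(d>0)&(z>4.5)&(z<14)&(abs(C[...,0])<75)&(abs(C[...,1])<140)
print("plate",rect(P[ok]))
# bars: height 17-23
for lo,hi,n in((60,95,"fence"),(20,58,"jaw")):
    m=(d>0)&(z>16.5)&(z<24)&(C[...,1]>lo)&(C[...,1]<hi)&(abs(C[...,0])<70); q=C[m]
    if len(q)>5: print(n,len(q),np.percentile(q[:,0],[1,99]).round(1),np.percentile(q[:,1],[1,10,50,90,99]).round(1))
m=(d>0)&(z>95)&(z<150)&(abs(C[...,1]-61)<40)&(abs(C[...,0])<75); q=C[m]; print("rail",len(q), rect(P[m]) if len(q)>5 else 0, rect(q) if len(q)>5 else 0)
```

```text
cmd [503.9   5.5 120.1] 76.9 -> shift [-0.   -0.    0.24] turn 0.0003
4.95 [503.70062458   5.43921441 119.89130514] 76.8972218741516 18.229752096912613 [-0.19289928 -0.665247   -1.48580299]
plate (array([484.7, -45.3]), array([263.7, 133.4]), 76.9)
fence 1177 [-57.5  41.1] [76.6 80.2 84.  91.6 94.6]
jaw 1443 [-43.7  32.3] [21.4 24.3 35.9 42.5 43.7]
rail 9343 (array([499.6,   6.5]), array([ 44.2, 114.8]), 64.0) (array([-4.5, 61.1]), array([ 44.2, 114.8]), 77.2)
```

View pics/w2.png

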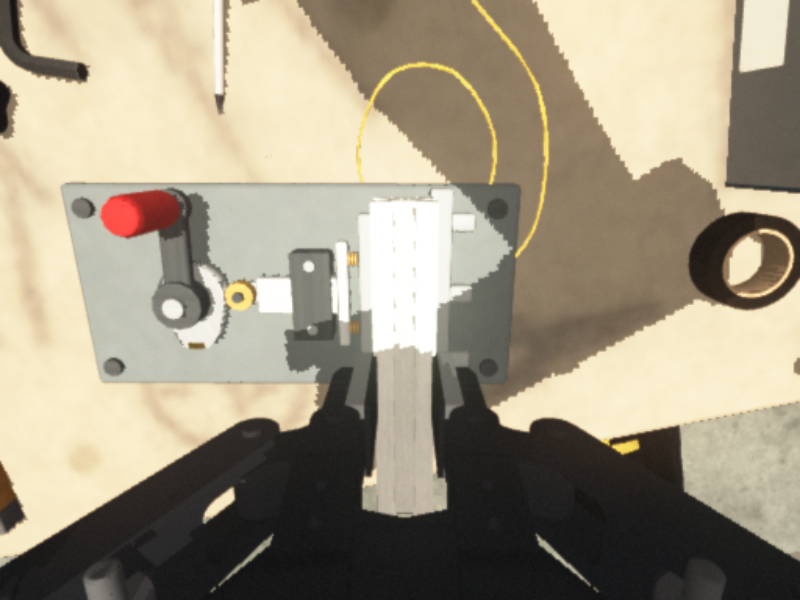

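The view shows the rail held squarely over the open channel (rail 405,200–510; jaw 365, fence 445). Lowering.

arm_command(rows=[[[0,0,0.15],[0,0,0]],[[0,0,0.28],[0,0,0]],[[0,0,0.34],[0,0,0]],[[0,0,0.365],[0,0,0]],[[0,0,0.372],[0,0,0]]])

```text
clock: 5.45
position: [504.0, 5.4, 26.8]
ee_rot: [0.114, 0.993, -0.0, -0.0]
contact_force: [0.9, 0.0, -0.9]
gripper_width: 18.3
grasp_force: 59.2
```

arm_command(rows=[[[0,0,0.006],[0,0,0]],[[0,0,0.012],[0,0,0]],[[0,0,0.016],[0,0,0]],[[0,0,0.018],[0,0,0]],[[0,0,0.018],[0,0,0]]])

```text
clock: 5.95
position: [504.2, 5.6, 23.2]
ee_rot: [0.114, 0.993, 0.0, 0.001]
contact_force: [-0.9, -0.4, 3.0]
gripper_width: 17.7
grasp_force: 59.6
```

arm_command(rows=[[[0,0,0.004],[0,0,0]],[[0,0,0.004],[0,0,0]]])

```text
clock: 6.15
position: [504.3, 5.7, 23.2]
ee_rot: [0.114, 0.993, 0.0, 0.001]
contact_force: [-2.8, 1.5, 11.2]
gripper_width: 17.5
grasp_force: 60.6
```

arm_command(rows=[[[0,0,0],[0,0,0]],[[0,0,0],[0,0,0]],[[0,0,0],[0,0,0]],[[0,0,0],[0,0,0]]], grip=0.4)

```text
clock: 6.55
position: [503.9, 5.4, 21.4]
ee_rot: [0.114, 0.993, -0.0, -0.0]
contact_force: [-0.7, 0.6, 0.2]
gripper_width: 34.4
grasp_force: 0.0
```

arm_command(rows=[[[0,0,-0.03],[0,0,0]],[[0,0,-0.15],[0,0,0]],[[0,0,-0.35],[0,0,0]],[[0,0,-0.5],[0,0,0]],[[0,0,-0.5],[0,0,0]]])

```text
clock: 7.05
position: [507.7, 6.3, 152.9]
ee_rot: [0.114, 0.993, 0.002, 0.006]
contact_force: [0.5, -0.3, 1.0]
gripper_width: 33.9
grasp_force: 0.0
```

Run:
```python
from h import *
ci=arm.camera_info("wrist")
a,d=arm.get_image("wrist"); cv2.imwrite('pics/w3.png',cv2.resize(a,(640,480)))
ad=[[[0,0,.372],[0,0,0]],[[0,0,.018],[0,0,0]],[[0,0,.004],[0,0,0]],[[0,0,-.5],[0,0,0]]]
go(431,-94.4,146,76.8,ad)
s=arm.read_state();print(s['clock'],s['position'],s['joints'],s['gripper_width'],s['contact_force'])
P=cloud(d,ci); z=P[...,2]
c=np.array([490,-54.]);t=np.deg2rad(-13.2);R=np.array([[np.cos(t),-np.sin(t)],[np.sin(t),np.cos(t)]])
C=(P[...,:2]-c)@R
m=(d>0)&(z>25)&(z<35)&(C[...,1]>40)&(C[...,1]<85)&(abs(C[...,0])<80); q=C[m]; print("rail",len(q),rect(q),np.percentile(z[m],[5,50,95]))
for lo,hi,n in((60,95,"fence"),(20,58,"jaw")):
    m=(d>0)&(z>16.5)&(z<23)&(C[...,1]>lo)&(C[...,1]<hi)&(abs(C[...,0])<70); q=C[m]
    if len(q)>5: print(n,len(q),np.percentile(q[:,0],[1,99]).round(1),np.percentile(q[:,1],[1,10,50,90,99]).round(1))
hsv=cv2.cvtColor(a,cv2.COLOR_BGR2HSV)
r=(z>73)&(z<82)&(hsv[...,1]>120)&((hsv[...,0]<10)|(hsv[...,0]>170));p=P[r];print("handle",len(p),p.mean(0),rect(p),rect(C[r]))
```

```text
cmd [503.9   5.5 146.6] 76.9 -> shift [ 0.193 -0.455  0.002] turn 0.0003
7.1 [505.60874981   6.0154889  149.89709733] [ 3.33604670e-01  2.58880715e-01 -4.02671256e-01  3.35309614e-04
 -9.01720588e-01 -2.13375056e+00] 34.281713397388614 [-0.29480145 -0.65412396 -0.89122973]
rail 2497 (array([-2.8, 62.3]), array([114.9,  20. ]), 0.3) [25.46779099 30.2723117  31.72121022]
fence 1671 [-57.1  56.2] [75.1 76.2 81.8 89.1 94.4]
jaw 1463 [-43.6  42.7] [22.  25.8 39.1 45.3 46.8]
handle 1306 [446.25393748  93.39435226  77.13462164] (array([452.6,  48.6]), array([ 72.5, 298.6]), 1.7) (array([-59.9,  91.3]), array([ 72.5, 298.6]), 14.9)
```

View pics/w3.png

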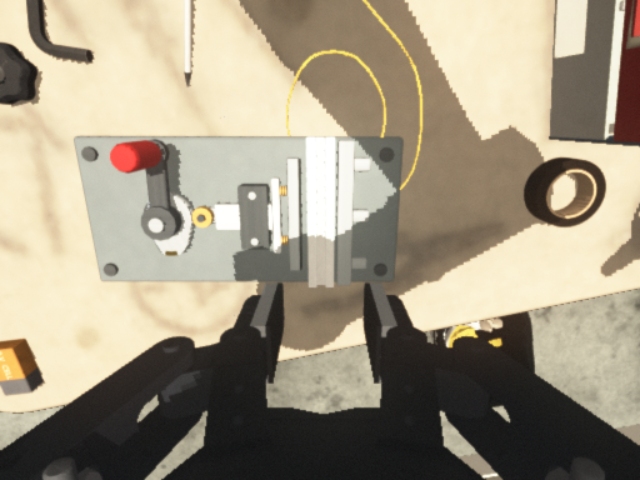

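The rail lies flat in the channel (z 30, y 62.3, x −2.8 mm in the clamp frame; pixels (322,140–285)), and the crank is still near 0. Next is the handle: I'll cage it with the fingers so it isn't squeezed.

arm_command(rows=[[[0.198,-0.461,0],[0,0,0]],[[0.198,-0.461,0],[0,0,0]],[[0.198,-0.461,0],[0,0,0]],[[0.198,-0.461,0],[0,0,0]],[[0.198,-0.461,0],[0,0,0]]])

```text
clock: 7.6
position: [428.9, -95.9, 146.0]
ee_rot: [0.115, 0.993, -0.0, -0.001]
contact_force: [0.8, 0.0, -0.4]
gripper_width: 34.6
grasp_force: 0.0
```

arm_command(rows=[[[0,0,0.1],[0,0,0]],[[0,0,0.2],[0,0,0]],[[0,0,0.3],[0,0,0]],[[0,0,0.35],[0,0,0]],[[0,0,0.398],[0,0,0]]])

```text
clock: 8.1
position: [429.8, -94.7, 45.6]
ee_rot: [0.114, 0.994, -0.0, -0.001]
contact_force: [0.5, 0.5, 0.1]
gripper_width: 34.7
grasp_force: 0.0
```

arm_command(rows=[[[0,0,0],[0,0,0]],[[0,0,0],[0,0,0]],[[0,0,0],[0,0,0]],[[0,0,0],[0,0,0]]], grip=0.27)

```text
clock: 8.5
position: [430.1, -95.3, 47.7]
ee_rot: [0.114, 0.993, 0.0, 0.001]
contact_force: [0.5, -0.2, -0.7]
gripper_width: 23.2
grasp_force: 0.0
```

Run:
```python
from h import *
a,d=arm.get_image("wrist"); cv2.imwrite('pics/w4.png',cv2.resize(a,(640,480)))
s=arm.read_state();print(s['clock'],s['position'],s['gripper_width'],s['grasp_force'],s['contact_force'])
go(429.5,-95.5,47,76.9,[[[.198,-.461,0],[0,0,0]],[[0,0,.398],[0,0,0]]])
```

```text
8.55 [429.96729298 -95.33416153  47.64030184] 23.171425705420145 0.0 [ 0.3843064  -0.77169872 -0.7797292 ]
cmd [429.5 -95.5  47.1] 76.9 -> shift [-0. -0.  0.] turn -0.0002
```

View pics/w4.png

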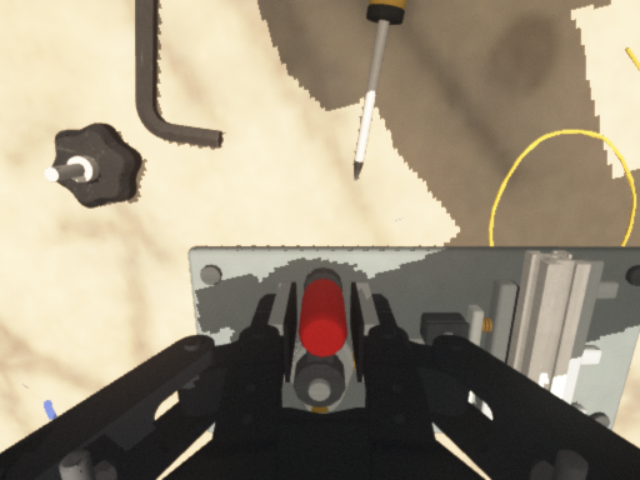

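Handle (322,315) sits centred between the pads, which aren't squeezing it. I'll narrow the cage a little and start round the arc, fast through the idle part.

arm_command(rows=[[[-0.001,-0.02,0],[0,0,-0.0318]],[[-0.004,-0.0397,0],[0,0,-0.0637]],[[-0.0089,-0.0591,0],[0,0,-0.0955]],[[-0.0158,-0.0779,0],[0,0,-0.1273]],[[-0.0158,-0.0779,0],[0,0,-0.1273]]], grip=0.24)

```text
clock: 9.05
position: [429.2, -115.6, 47.5]
ee_rot: [-0.085, 0.996, -0.0, 0.001]
contact_force: [-0.3, 0.2, 0.1]
gripper_width: 20.6
grasp_force: 0.0
```

arm_command(rows=[[[-0.001,-0.02,0],[0,0,-0.0318]],[[-0.004,-0.0397,0],[0,0,-0.0637]],[[-0.0089,-0.0591,0],[0,0,-0.0955]],[[-0.0158,-0.0779,0],[0,0,-0.1273]],[[-0.0158,-0.0779,0],[0,0,-0.1273]]])

```text
clock: 9.55
position: [436.1, -133.9, 47.3]
ee_rot: [-0.28, 0.96, 0.0, 0.0]
contact_force: [-0.9, 1.0, -0.4]
gripper_width: 20.7
grasp_force: 0.4
```

arm_command(rows=[[[-0.0003,-0.01,0],[0,0,-0.0159]],[[-0.001,-0.02,0],[0,0,-0.0318]],[[-0.0022,-0.0299,0],[0,0,-0.0477]],[[-0.004,-0.0397,0],[0,0,-0.0637]],[[-0.004,-0.0397,0],[0,0,-0.0637]]])

```text
clock: 10.05
position: [440.9, -141.3, 47.0]
ee_rot: [-0.374, 0.927, 0.001, -0.001]
contact_force: [-2.7, 2.2, 3.1]
gripper_width: 20.7
grasp_force: 2.1
```

```bash
cat >> h.py <<'E'
AX=np.array([477.5,-107.6])
def rep():
    s=arm.read_state();p=s['position'][:2]-AX;r=Rt.from_quat(s['ee_rot']);y=r.apply([0,1,0]);x=r.apply([1,0,0])
    th=np.arctan2(p[1],p[0])-np.radians(166.8);F=s['contact_force']
    print("t",s['clock'],"theta",round((th+1)%(2*np.pi)-1,3),"R",round(np.linalg.norm(p),1),"tang push",round(float(F@y),2),"radial",round(float(F@x),2),"w",s['gripper_width'].round(1),"gf",s['grasp_force'].__round__(1))
E
python3 - <<'E'
from h import *
rep()
E
```

```text
Traceback (most recent call last):
  File "h.py", line 27, in rep
    print("t",s['clock'],"theta",round((th+1)%(2*np.pi)-1,3),"R",round(np.linalg.norm(p),1),"tang push",round(float(F@y),2),"radial",round(float(F@x),2),"w",s['gripper_width'].round(1),"gf",s['grasp_force'].__round__(1))
                                                                                                                                                             ^^^^^^^^^^^^^^^^^^^^^^^^
AttributeError: 'float' object has no attribute 'round'
```

arm_command(rows=[[[-0.0003,-0.01,0],[0,0,-0.0159]],[[-0.001,-0.02,0],[0,0,-0.0318]],[[-0.001,-0.02,0],[0,0,-0.0318]]])

```text
clock: 10.35
position: [444.4, -144.8, 46.9]
ee_rot: [-0.42, 0.907, 0.001, -0.001]
contact_force: [-3.4, 3.1, 3.1]
gripper_width: 20.6
grasp_force: 2.1
```

arm_command(rows=[[[-0.0003,-0.01,0],[0,0,-0.0159]],[[-0.001,-0.02,0],[0,0,-0.0318]],[[-0.001,-0.02,0],[0,0,-0.0318]]])

```text
clock: 10.65
position: [446.1, -147.6, 46.5]
ee_rot: [-0.465, 0.885, 0.002, -0.003]
contact_force: [-7.9, 5.7, 7.8]
gripper_width: 20.3
grasp_force: 4.8
```

```bash
sed -i "s/s\['gripper_width'\].round(1),\"gf\",s\['grasp_force'\].__round__(1)/round(s['gripper_width'],1),\"gf\",round(s['grasp_force'],1)/" h.py; python3 -c "
from h import *
rep()"
```

```text
t 10.65 theta 1.135 R 50.9 tang push 9.75 radial -0.18 w 20.3 gf 4.8
```

arm_command(rows=[[[-0.0003,-0.01,0],[0,0,-0.0159]],[[-0.001,-0.02,0],[0,0,-0.0318]],[[-0.001,-0.02,0],[0,0,-0.0318]]])

```text
clock: 10.95
position: [448.2, -150.2, 46.3]
ee_rot: [-0.508, 0.861, 0.004, -0.005]
contact_force: [-11.1, 5.5, 8.9]
gripper_width: 20.1
grasp_force: 6.0
```

arm_command(rows=[[[-0.0003,-0.01,0],[0,0,-0.0159]],[[-0.001,-0.02,0],[0,0,-0.0318]],[[-0.001,-0.02,0],[0,0,-0.0318]]])

```text
clock: 11.25
position: [453.8, -152.6, 46.1]
ee_rot: [-0.551, 0.835, 0.003, -0.004]
contact_force: [-8.6, 3.9, 3.9]
gripper_width: 20.8
grasp_force: 4.9
```

```bash
python3 -c "
from h import *
rep()"
```

```text
t 11.25 theta 1.315 R 50.8 tang push 9.48 radial -0.18 w 20.8 gf 4.9
```

arm_command(rows=[[[-0.0003,-0.01,0],[0,0,-0.0159]],[[-0.0003,-0.01,0],[0,0,-0.0159]]])

```text
clock: 11.45
position: [458.8, -153.7, 46.3]
ee_rot: [-0.572, 0.821, 0.001, -0.002]
contact_force: [-2.1, 0.2, -1.7]
gripper_width: 20.5
grasp_force: 0.1
```

arm_command(rows=[[[-0.0003,-0.01,0],[0,0,-0.0159]],[[-0.0003,-0.01,0],[0,0,-0.0159]]])

```text
clock: 11.65
position: [464.3, -154.7, 47.1]
ee_rot: [-0.592, 0.806, -0.001, 0.001]
contact_force: [0.8, -0.9, -0.4]
gripper_width: 20.8
grasp_force: 0.0
```

```bash
python3 -c "
from h import *
rep()"
```

```text
t 11.65 theta 1.527 R 48.9 tang push -1.03 radial 0.59 w 20.8 gf 0.0
```

The push fell from 9.5 N to about 0 near θ≈1.35–1.4, so the dwell has begun. I'll go about 0.04 rad further toward its middle, then open the fingers, lift clear and look.

arm_command(rows=[[[-0.0002,-0.008,0],[0,0,-0.0127]],[[-0.0002,-0.008,0],[0,0,-0.0127]],[[-0.0002,-0.008,0],[0,0,-0.0127]]])

```text
clock: 11.95
position: [466.0, -155.2, 47.2]
ee_rot: [-0.608, 0.794, -0.001, 0.001]
contact_force: [0.2, -0.2, -0.4]
gripper_width: 20.4
grasp_force: 0.1
```

arm_command(rows=[[[0,0,0],[0,0,0]],[[0,0,0],[0,0,0]],[[0,0,0],[0,0,0]]], grip=0.4)

```text
clock: 12.25
position: [465.7, -155.2, 47.2]
ee_rot: [-0.609, 0.793, -0.0, 0.0]
contact_force: [-0.4, 0.3, -0.7]
gripper_width: 34.0
grasp_force: 0.0
```

arm_command(rows=[[[0,0,-0.1],[0,0,0]],[[0,0,-0.25],[0,0,0]],[[0.15,0,-0.45],[0,0,0]],[[0.3,0,-0.55],[0,0,0]],[[0.3,0,-0.55],[0,0,0]]])

```text
clock: 12.75
position: [447.7, -230.6, 189.2]
ee_rot: [-0.608, 0.794, -0.004, 0.003]
contact_force: [0.4, 0.2, -0.6]
gripper_width: 34.1
grasp_force: 0.0
```

Run:
```python
from h import *
ci=arm.camera_info("wrist")
a,d=arm.get_image("wrist"); np.savez('w5.npz',a=a,d=d,E=ci["extrinsics"])
s=arm.read_state();print(s['clock'],s['position'])
cv2.imwrite('pics/w5.png',cv2.resize(a,(800,600)))
P=cloud(d,ci);z=P[...,2];hsv=cv2.cvtColor(a,cv2.COLOR_BGR2HSV)
c=np.array([490,-54.]);t=np.deg2rad(-13.2);R=np.array([[np.cos(t),-np.sin(t)],[np.sin(t),np.cos(t)]])
C=(P[...,:2]-c)@R
r=(d>0)&(np.linalg.norm(P[...,:2]-AX,axis=-1)<80)&(z>73)&(z<80)&(hsv[...,1]>120)&((hsv[...,0]<10)|(hsv[...,0]>170))
q=C[r];m=np.array(rect(q)[0]);print("handle",len(q),rect(q),"theta",np.arctan2(-(m[1]+55),-m[0]))
yb=(d>0)&(np.linalg.norm(P[...,:2]-AX,axis=-1)<60)&(hsv[...,0]>15)&(hsv[...,0]<35)&(hsv[...,1]>120)&(z>10)&(z<35)
k,l,st,_=cv2.connectedComponentsWithStats(yb.astype(np.uint8))
for i in range(1,k):
  if st[i,4]>8: print("yellow",st[i].tolist(),C[l==i].mean(0).round(1),z[l==i].mean().round(1))
m=(d>0)&(z>25)&(z<35)&(C[...,1]>40)&(C[...,1]<85)&(abs(C[...,0])<80); print("rail",rect(C[m]))
m=(d>0)&(z>16.5)&(z<23)&(C[...,1]>20)&(C[...,1]<60)&(abs(C[...,0])<70); print("jaw",np.percentile(C[m][:,1],[50,90,99]).round(1))
```

```text
12.8 [ 446.88515353 -229.75961272  187.48209071]
handle 235 (array([  -2.6, -106.1]), array([16.1, 16.7]), 51.3) theta 1.5199595397314267
yellow [257, 292, 13, 11, 90] [ -0.1 -20.3] 23.2
rail (array([0., 0.]), array([0., 0.]), 0.0)
jaw [28.  30.6 33.2]
```

View pics/w5.png

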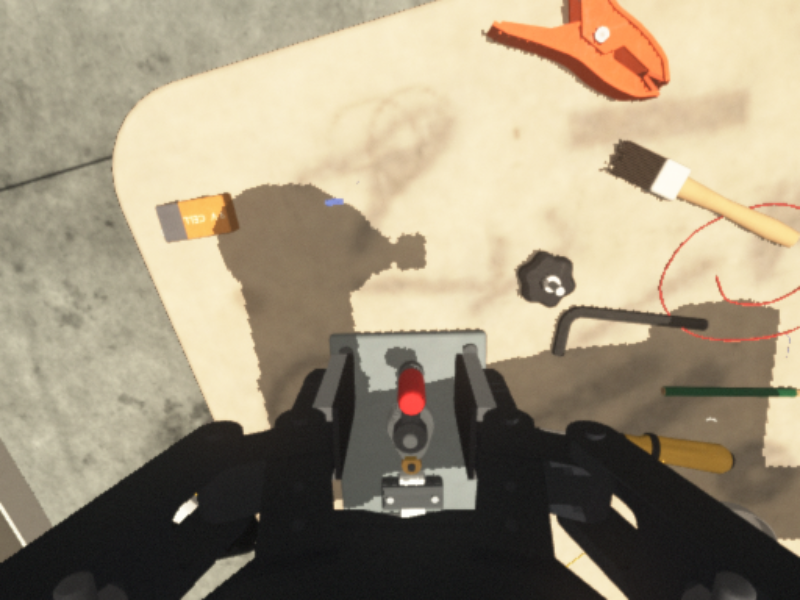

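The handle (411,390) stayed at θ≈1.52 after release, with the cam pointing at the roller (411,465). One last check of the rail, jaw and stability from the fixed cameras.

arm_command(rows=[[[0.4,0,-0.2],[0,0,0]],[[0.4,0,-0.2],[0,0,0]],[[0.4,0,-0.2],[0,0,0]],[[0.4,0,-0.2],[0,0,0]],[[0.4,0,-0.2],[0,0,0]]])

```text
clock: 13.3
position: [419.7, -323.1, 232.8]
ee_rot: [-0.609, 0.793, 0.002, -0.0]
contact_force: [-0.3, 0.1, -0.1]
gripper_width: 34.1
grasp_force: 0.0
```

Run:
```python
from h import *
c=np.array([490,-54.]);t=np.deg2rad(-13.2);R=np.array([[np.cos(t),-np.sin(t)],[np.sin(t),np.cos(t)]])
vis=[]
for n in("scene","side"):
    a,d=arm.get_image(n);ci=arm.camera_info(n);P=cloud(d,ci);z=P[...,2];C=(P[...,:2]-c)@R
    hsv=cv2.cvtColor(a,cv2.COLOR_BGR2HSV)
    m=(d>0)&(z>25)&(z<35)&(C[...,1]>35)&(C[...,1]<90)&(abs(C[...,0])<80); print(n,"rail",m.sum(),rect(C[m]) if m.sum()>5 else 0)
    r=(d>0)&(np.linalg.norm(P[...,:2]-AX,axis=-1)<80)&(z>74)&(z<80)&(hsv[...,1]>120)&((hsv[...,0]<10)|(hsv[...,0]>170))
    if r.sum()>5: q=C[r].mean(0);print("handle",r.sum(),q,"theta",np.arctan2(-(q[1]+55),-q[0]))
    Q=(np.append(c,15)-ci["extrinsics"][:3,3])@ci["extrinsics"][:3,:3];u,v=(Q[:2]/Q[2]*ci["fx"]+[ci["cx"],ci["cy"]]).astype(int)
    vis.append(cv2.resize(a[v-50:v+50,u-60:u+60],(480,400),interpolation=cv2.INTER_CUBIC)[:, :390])
cv2.imwrite('pics/f.png',np.hstack(vis)); print(arm.read_state()['clock'])
```

```text
scene rail 267 (array([-1.4, 65. ]), array([ 27. , 115.4]), 89.4)
handle 27 [  -2.38983075 -107.04607806] theta 1.5249109619523338
side rail 149 (array([ 0.1, 61.7]), array([110.5,  29.2]), 0.2)
handle 16 [  -1.65228527 -110.92860668] theta 1.541262159456451
13.4
```

View pics/f.png

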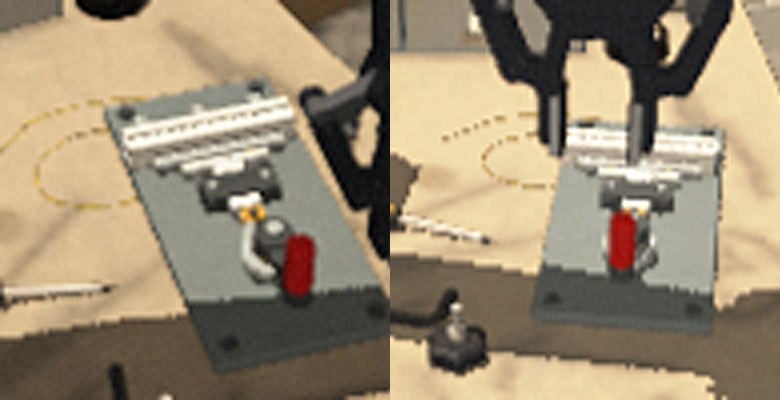

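The crops show the rail against the fence with the jaw on it (scene crop (210,130)). The roller sits on the yellow band (252,213), and the handle hasn't moved.

```bash
python3 -c "
from bench import arm
print(arm.job_done())"
```

```text
the job is handed in; nothing more can be done
None
```

The rail lies flat in the channel, about centred and pressed against the fence by the jaw; I turned the crank by feel onto the cam's dwell (θ ≈ 1.52), where it stayed after I let go, and handed the job in at about 13 s.

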